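# Seat the first glass in the corner cames and hold it for nailing

## Robot

A 6-joint arm with a two-finger parallel gripper is mounted at the origin on a cart in front of the work surface, level with it; the furniture and walls round the work are solid. World frame = base frame: x ahead of the robot, y to its left, z up, the work surface at z = 0. Lengths are in m, angles in rad, forces in N, time in s.
With the tool pointing down it reaches from about 0.35 to 0.975 m from the base axis. Payload 4.9 kg.
Tool frame: the origin (TCP) lies on the centre line of the jaws, within the pads' length; the fingertips stand 25 mm ahead of it and the grasp point (between the pads) lies 6 mm ahead of it; z points along the fingers, y is the line along which they close (so a half turn about z gives the same grasp; the last joint's range is limited). The gripper opens to 85 mm and grips with 20 to 120 N. Pads are 22 mm wide; open, the fingers measure 114 mm over their backs; the gripper's body (76 mm by 85 mm) begins 54 mm behind the grasp point. The pads swing forward as they close: fully open they stand 13 mm farther back than shut.
Start: joints at [-1.353, 0.053, 1.613, -0, 1.476, -0.119], TCP at [0.207, -0.59, 0.256] pointing down, gripper open.
Joint ranges: [-3.01, 3.01], [-1.01, 2.22], [0.06, 2.58], [-1.02, 4.17], [0.09, 2.62], [-3.14, 3.14]. Speed limits (rad/s): [2.57, 2.57, 3.14, 3.14, 3.14, 3.14].

## Interface

Orientations are given as a unit quaternion [w, x, y, z].
In Python, from plant import state, grab_frame, get_calibration, job gives the robot as it stands. The module is installed in compiled form; this text tells all that it offers.
- The arm moves only by the tool move_arm, never from a script. Its argument "targets" is a list that holds one entry, the list of rows, each a list of 5 numbers: the opening in per cent of the stroke, from 0 (shut) to 100 (fully open), then the shift along the tool's x, y, z as a fraction of full scale, then the turn about the tool's z as a fraction of full scale. A call has 1 to 5 rows; each row shifts and turns the commanded pose from where the row before left it, along the tool's axes as they then stand; what a row does not reach is not made up. Full scale, the value 1, is 0.6 m for a shift and 6 degrees for a turn. A row lasts 1/12 s, in which the tool goes at most 41.7 mm and 7.16 degrees, less where a joint would pass 70% of its speed; a pose out of reach is approached as far as the arm can. A call with a number of a shift or a turn outside -1 to 1 is refused whole. A call with a gripper value outside its range is refused whole. The fingers move at their own pace and stop on an object; the grip force is fixed at half the most. Time passes only in rows, so rows that do not move let the fingers close. It gives the time, the measured TCP pose, the force, the opening and the grip force at its end, in the units of the state.
- state(): the state, without advancing time (a new reading comes with each control period).
- grab_frame(name): name is "scene" or "top"; returns the picture (480x640x3 uint8, red, green, blue); there is no depth.
- get_calibration(name): a dict with "vertical_fov" (degrees; the focal length in pixels is half the picture's height over the tangent of half this angle, whatever the lens; pixels are square), "cx", "cy" (the principal point, pixels), "R" (3x3) and "t" (3): a world point X has camera coordinates R X + t. Camera axes: x right, y down, z forward; pixel columns grow to the right and rows downward; lengths in m; the calibration is good to about 2 mm. A picture is of the moment at which its call begins. get_calibration takes no time and is no camera call.
- job.job_done(): hands the job in; it is judged then, once.
The state is a dict: "time": time; "joint_pos": joint angles; "joint_vel": joint speeds; "joint_efforts": joint torques, N m; "tool_pos": TCP position; "tool_rot": TCP orientation; "contact_force": force on the tool from outside, world axes, zero at the start; "ft_torque": the same for the moment, N m; "gripper_width": opening from 0.0 (shut) to 1.0 (fully open); "grasp_force": force on a finger pad.
Only numpy, scipy, OpenCV 4.12 (cv2) and the standard library are available. Lean on these libraries where they do the work, as an engineer would, in place of code of your own. Each camera call takes 0.05 s, during which the arm holds its last target. There are 200 camera calls.

## Task

Start the leaded panel: pick up the rectangular glass pane from the table and slide it level into the corner on the layout board, one short end in the groove of the far metal channel and the adjoining long side in the groove of the left one. Finish while still holding the pane there, pressed firmly but not violently against the bottoms of both grooves at once so that it can be nailed in place; do not let go of it, and leave the nail tin, the layout block and the copper foil roll where they are.

Things in the scene. Friction and masses are not known exactly. Their poses are not given: they have to be found in the camera images.
- pane_center (a point): centre (half-way up) of the loose glass pane: flat opaque green glass, 120 x 60 x 8 mm, about 145 g, lying on the table (its centre 4 mm up). x along its 120 mm length, y along its 60 mm width, z up. The same after a half turn, so either end may lead. Ground edges; grasp it across its 60 mm width, near the end that is to trail
- layout_board: fixed plywood board 170 (x) x 150 (y) x 9 mm on the table, a pattern sheet on it; origin at the centre of its underside. x points away from the robot to the end channel, y to the side channel at the left. Battens behind both channels rise 16 mm above its top; a nail 26 mm tall stands at x 55, y -34 mm, past the right end of the end channel. All on it is fixed and rigid
- groove_corner (a point): where the bottoms of both grooves meet, half-way up: [57, 45, 16.5] mm in the board's frame, same axes. The grooves are 12 mm high, 6 mm deep, from 10.5 to 22.5 mm above the table; flanges 1.5 mm thick. Carry the pane in level, its centre near this height (16.5 mm). A pane fully home has its centre 60 mm along -x and 30 mm along -y from here, its length along x
- end_web: the groove bottom (upright web, 2 mm thick) of the far U-shaped metal channel (came): 75 mm long along the board's y, from the corner towards -y; its groove opens towards -x and takes a short end of the pane. Its origin and axes are the board's
- side_web: the groove bottom (upright web) of the left U-shaped metal channel: 80 mm long along the board's x, from the corner towards -x; its groove opens towards -y and takes a long side of the pane. It is 40 mm shorter than the pane, so the trailing 40 mm of that side stay free for a finger. Its origin and axes are the board's
- nail_tin: open round tin of nails, 61 mm across, 22 mm tall, at the front right of the table; leave alone. Origin at the centre of its underside
- lead_block: aluminium layout block 22 x 70 x 18 mm, at the front left of the table, about along x; leave alone. Origin at the centre of its underside
- foil_roll_copper: flat roll of copper foil, 61 mm across, 7 mm thick, at the front left of the table, before the soldering station; leave alone. Origin at the centre of its underside. Mind the soldering iron in its fixed stand beside that station, left of the work (about x 0.50, y 0.165 m): it rises to about 0.17 m

How it is judged:
At the end, for the whole second after the job is handed in: through the last second the robot's fingers hold the pane (touch force above 1 N) level in both grooves, its short end and its long side each within 2.5 mm of the groove's bottom, square to them within 2 degrees, and pressing on the bottom of each groove with more than 1.5 N (x of pane_center in the frame of groove_corner between -0.0625 and -0.057 m and y of pane_center in the frame of groove_corner between -0.0325 and -0.027 m and z of pane_center in the frame of groove_corner between -0.004 and 0.004 m and angle between the x axis of pane_center and the x axis of groove_corner, either way round below 0.035 rad and angle between pane_center's own z axis and vertical below 0.06 rad and contact force between glass_pane and end_web above 1.5 N and contact force between glass_pane and side_web above 1.5 N and contact force between the fingers and glass_pane above 1 N); the arm keeps its last pose, push and grip.
It fails at once if the pane was forced against a groove's bottom with more than 45 N (contact force between glass_pane and end_web above 45 N or contact force between glass_pane and side_web above 45 N).
It fails at once if the nail tin, the layout block or the foil roll was moved by more than 2 cm (distance of any of nail_tin, lead_block, foil_roll_copper from where it was at the start of the episode above 0.02 m).
It also fails if it takes over 42 s, if anything falls off the work surface, if the arm or the gripper's body presses on something with over 40 N, if the wrist force passes 120 N, or if a joint passes its speed limit or range.

## Working session

There is one attempt and no reset: what is moved stays moved. The work goes in short steps, Python scripts to look and compute and a tool call to move; the robot and the scene stay as the last step left them, time stands still between calls to the robot, and variables do not carry over. Pictures are saved under pics/ and viewed, at most 10 in all, crops included, and the job is handed in when it is done.

Besides the shell and the picture viewer there is one more tool, called by a JSON object that holds its "api" and its "payload", one argument or row to a line. move_arm: Moves the arm, as the interface text tells. Shift numbers are shares of 0.6 m and turn numbers shares of 6 degrees, none past 1 either way. Its arguments: {"type":"object","properties":{"targets":{"type":"array"}},"required":["targets"]}

```bash
mkdir -p pics; python3 - <<'E'
from plant import *
import cv2
for n in ("scene","top"):
    f=grab_frame(n); cv2.imwrite(f"pics/{n}0.png",f[:,:,::-1]); 
    c=get_calibration(n); print(n,c)
print(state())
E
```

```text
scene {'vertical_fov': 42.48435785255844, 'cx': 311.5970276380035, 'cy': 239.99988200842122, 'R': array([[-0.71594254, -0.69800124, -0.01485079],
       [-0.45190518,  0.47952525, -0.75222154],
       [ 0.5321729 , -0.53183625, -0.6587429 ]]), 't': array([0.36145387, 0.28203145, 0.91869438])}
top {'vertical_fov': 55.560490373145385, 'cx': 320.2314139624926, 'cy': 232.07818305695096, 'R': array([[-0.00529532, -0.99964363, -0.02616449],
       [-0.98311491,  0.00999014, -0.18271635],
       [ 0.18291262,  0.02475516, -0.98281746]]), 't': array([-0.01797765,  0.51334512,  0.89508105])}
{'time': 0.1, 'joint_pos': array([-1.35299663e+00,  5.33255094e-02,  1.61416184e+00, -3.14334684e-05,
        1.47600404e+00, -1.19030797e-01]), 'joint_vel': array([ 0.00032032, -0.00123265, -0.0021274 ,  0.00152233, -0.00047485,
        0.00126538]), 'joint_efforts': array([ 1.18174128e-03, -3.94901526e+01, -3.71363068e+01,  2.89287834e-05,
        3.89887151e-03,  1.21625717e-05]), 'tool_pos': array([ 0.20642216, -0.58937605,  0.25516135]), 'tool_rot': array([-9.47436102e-04,  9.85850945e-01,  1.67621636e-01, -6.24905387e-05]), 'contact_force': array([ 0.99678726, -0.76462911,  1.07599674]), 'ft_torque': array([-0.05220498,  0.01302323, -0.03312369]), 'grasp_force': 0.0, 'gripper_width': 1.0053905713647935}
```

View pics/scene0.png

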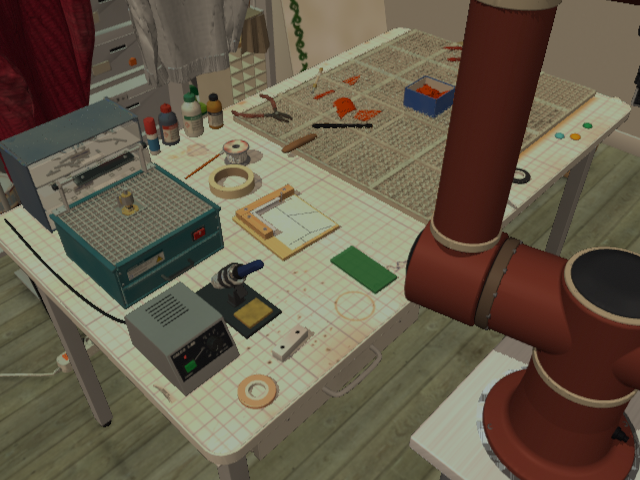

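View pics/top0.png

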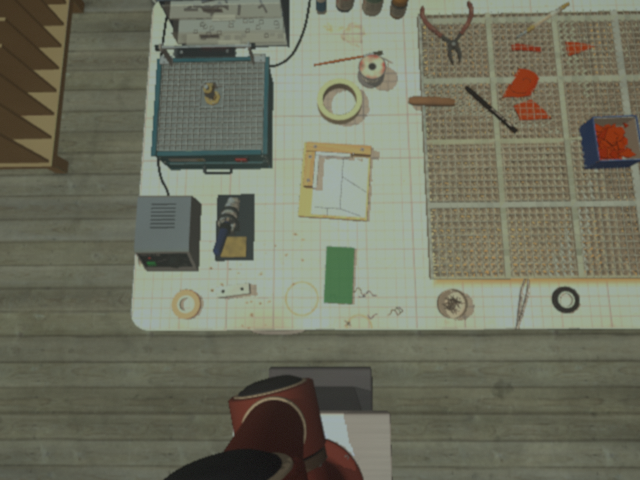

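The scene view shows the board around (287,220) and the pane around (364,269). In the top view the board is around (337,181) and the pane around (340,275). I'll enlarge both.

```bash
python3 - <<'E'
import cv2
a=cv2.imread("pics/top0.png")[135:235,290:390]; b=cv2.imread("pics/top0.png")[235:315,310:370]
cv2.imwrite("pics/topc.png",cv2.hconcat([cv2.resize(a,(500,500),interpolation=cv2.INTER_CUBIC), cv2.copyMakeBorder(cv2.resize(b,(300,400),interpolation=cv2.INTER_CUBIC),0,100,0,0,0)]))
a=cv2.imread("pics/scene0.png")[178:298,228:404]
cv2.imwrite("pics/scenec.png",cv2.resize(a,None,fx=4.5,fy=4.5,interpolation=cv2.INTER_CUBIC))
E
```

```text
(no output)
```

View pics/topc.png

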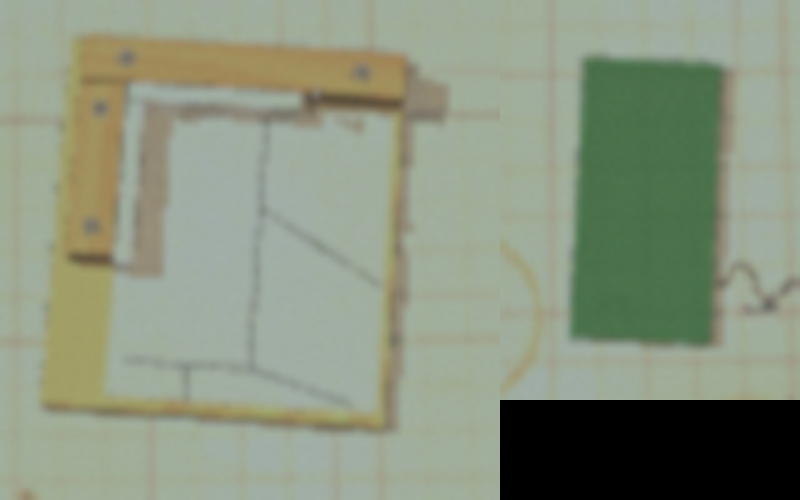

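View pics/scenec.png

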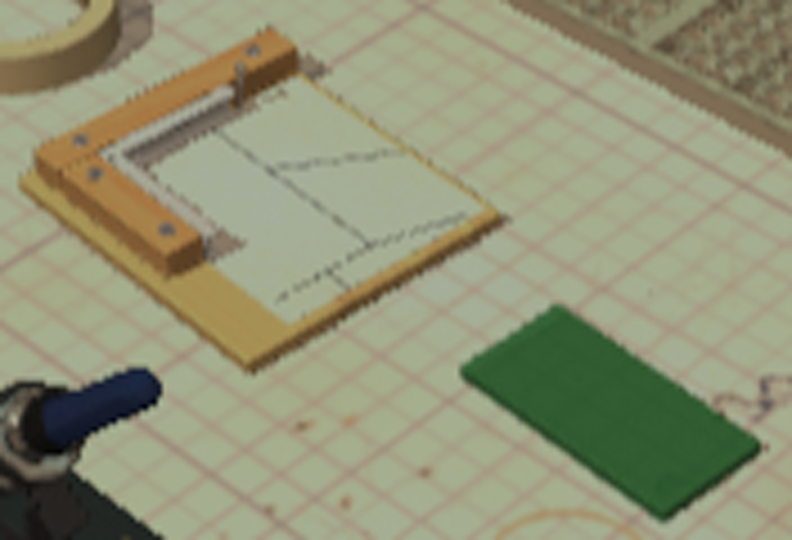

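Crops read: the board corners, batten ends and pane corners are all visible in both views. I'll triangulate them.

```bash
cat > h.py <<'E'
import numpy as np
from plant import *
def K(c): f=240/np.tan(np.radians(c["vertical_fov"])/2); return f,c["cx"],c["cy"]
def ray(n,uv):
    c=get_calibration(n); f,cx,cy=K(c); d=c["R"].T@np.array([(uv[0]-cx)/f,(uv[1]-cy)/f,1]); return -c["R"].T@c["t"],d/np.linalg.norm(d)
def plane(n,uv,z): o,d=ray(n,uv); return o+d*(z-o[2])/d[2]
def tri(a,b):
    A=0;B=0
    for n,uv in(("top",a),("scene",b)):
        o,d=ray(n,uv);P=np.eye(3)-np.outer(d,d);A=A+P;B=B+P@o
    return np.linalg.solve(A,B)
def uncrop(p,s,off): return (np.array(p)+.5)/s-.5+np.array(off)
E
python3 - <<'E'
from h import *
np.set_printoptions(precision=4,suppress=True)
T={"bNL":(43,404),"bNR":(388,426),"batFL":(80,38),"batFR":(407,57),"pFL":(83,57),"pFR":(222,65),"pNR":(213,344),"pNL":(71,337)}
S={"bNL":(250,360),"bNR":(503,214),"batFL":(37,152),"batFR":(273,28),"pFL":(461,371),"pFR":(559,304),"pNR":(762,445),"pNL":(664,513)}
Z=dict(bNL=.009,bNR=.009,batFL=.025,batFR=.025)
P={}
for k in T:
    a=uncrop(T[k],5,(310,235) if k[0]=="p" else (290,135)); b=uncrop(S[k],4.5,(228,178)); z=Z.get(k,.008)
    P[k]=[tri(a,b),plane("top",a,z),plane("scene",b,z)]; print(k,a,b,*P[k])
c=np.mean([P[k][0] for k in("pFL","pFR","pNR","pNL")],0);print("pane",c,[np.mean([P[k][i] for k in("pFL","pFR","pNR","pNL")],0) for i in(1,2)])
for i in range(3):
    d=P["pFL"][i]+P["pFR"][i]-P["pNL"][i]-P["pNR"][i];print("pane yaw",np.degrees(np.arctan2(d[1],d[0])),np.linalg.norm(d)/2)
    d=P["bNL"][i]-P["bNR"][i];e=P["batFL"][i]-P["batFR"][i];g=P["batFL"][i]-P["bNL"][i]
    print("board yaw",[np.degrees(np.arctan2(-v[0],v[1])) for v in(d,e)],np.degrees(np.arctan2(g[1],g[0])),[np.linalg.norm(v[:2]) for v in (d,e,g)])
E
```

```text
bNL [298.2 215.4] [283.1667 257.6111] [0.5565 0.0261 0.0122] [0.5576 0.0267 0.009 ] [0.5586 0.0237 0.009 ]
bNR [367.2 219.8] [339.3889 225.1667] [ 0.5456 -0.1228  0.0095] [ 0.5462 -0.1225  0.009 ] [ 0.5454 -0.1236  0.009 ]
batFL [305.6 142.2] [235.8333 211.3889] [0.7159 0.0088 0.0295] [0.7187 0.0098 0.025 ] [0.7193 0.005  0.025 ]
batFR [371. 146.] [288.2778 183.8333] [ 0.7059 -0.1334  0.0288] [ 0.7077 -0.1335  0.025 ] [ 0.7093 -0.1371  0.025 ]
pFL [326.2 246. ] [330.0556 260.0556] [ 0.4893 -0.0341  0.008 ] [ 0.49   -0.0336  0.008 ] [ 0.4885 -0.0345  0.008 ]
pFR [354.  247.6] [351.8333 245.1667] [ 0.4852 -0.0931  0.0106] [ 0.486 -0.093  0.008] [ 0.4866 -0.0957  0.008 ]
pNR [352.2 303.4] [396.9444 276.5   ] [ 0.3676 -0.0874  0.0076] [ 0.3681 -0.087   0.008 ] [ 0.3669 -0.0874  0.008 ]
pNL [323.8 302. ] [375.1667 291.6111] [ 0.3709 -0.028   0.0094] [ 0.3714 -0.0276  0.008 ] [ 0.3713 -0.0293  0.008 ]
pane [ 0.4282 -0.0606  0.0089] [array([ 0.4289, -0.0603,  0.008 ]), array([ 0.4283, -0.0617,  0.008 ])]
pane yaw -2.880777298386943 0.11811731136729635
board yaw [np.float64(-4.194429493786041), np.float64(-4.034577918569336)] -6.215662633738726 [np.float64(0.1493662322819163), np.float64(0.1425040327207893), np.float64(0.160363043007184)]
pane yaw -2.8850291459551842 0.11837978672427499
board yaw [np.float64(-4.365980018854029), np.float64(-4.402311960874274)] -5.991227653691278 [np.float64(0.14960296770493295), np.float64(0.14366772308758763), np.float64(0.16203174665741688)]
pane yaw -3.232659345963099 0.11868691370090032
board yaw [np.float64(-5.130640275842414), np.float64(-4.0045635373424044)] -6.628031424855198 [np.float64(0.14785050924552848), np.float64(0.14240056481054728), np.float64(0.1617235423986018)]
```

{"api": "move_arm", "payload": {
  "targets": [
    [[90, 0, 0, 0.02, 0.925], [90, 0, 0, 0.02, 0.925], [90, 0, 0, 0.02, 0.925], [90, 0, 0, 0.02, 0.925], [90, 0, 0, 0.02, 0]]
  ]
}}

```text
time: 0.52
tool_pos: [0.2065, -0.5895, 0.1951]
tool_rot: [-0.0, 1.0, -0.026, -0.0]
contact_force: [-0.5, 0.1, 0.3]
gripper_width: 0.898
grasp_force: 0.0
```

{"api": "move_arm", "payload": {
  "targets": [
    [[80, 0.0168, -0.06, 0, 0], [80, 0.0168, -0.06, 0, 0], [80, 0.0168, -0.06, 0, 0], [80, 0.0168, -0.06, 0, 0], [80, 0.0168, -0.06, 0, 0]]
  ]
}}

```text
time: 0.93
tool_pos: [0.2661, -0.4109, 0.1955]
tool_rot: [-0.0, 1.0, -0.024, -0.0]
contact_force: [0.7, 0.3, 1.1]
gripper_width: 0.8
grasp_force: 0.0
```

{"api": "move_arm", "payload": {
  "targets": [
    [[80, 0.0168, -0.06, 0, 0], [80, 0.0168, -0.06, 0, 0], [80, 0.0168, -0.06, 0, 0], [80, 0.0168, -0.06, 0, 0], [80, 0.0168, -0.06, 0, 0]]
  ]
}}

```text
time: 1.35
tool_pos: [0.3254, -0.2336, 0.1958]
tool_rot: [-0.0, 1.0, -0.024, 0.0]
contact_force: [0.3, -0.3, 0.0]
gripper_width: 0.8
grasp_force: 0.0
```

{"api": "move_arm", "payload": {
  "targets": [
    [[80, 0.0168, -0.06, 0, 0], [80, 0.0168, -0.06, 0, 0], [80, 0.0168, -0.06, 0, 0], [80, 0.0168, -0.06, 0, 0], [80, 0.0168, -0.06, 0.03, 0]]
  ]
}}

```text
time: 1.77
tool_pos: [0.3871, -0.0571, 0.1816]
tool_rot: [0.001, 1.0, -0.024, 0.004]
contact_force: [0.8, -1.0, -0.1]
gripper_width: 0.802
grasp_force: 0.0
```

{"api": "move_arm", "payload": {
  "targets": [
    [[80, 0, 0, 0.045, 0], [80, 0, 0, 0.045, 0], [80, 0, 0, 0.045, 0], [80, 0, 0, 0.045, 0], [80, 0, 0, 0, 0]]
  ]
}}

```text
time: 2.18
tool_pos: [0.3805, -0.0564, 0.0645]
tool_rot: [-0.002, 1.0, -0.024, -0.005]
contact_force: [-2.8, 1.4, -0.5]
gripper_width: 0.805
grasp_force: 0.0
```

```bash
python3 - <<'E'
from h import *
import cv2
s=state();print(s["tool_pos"],s["tool_rot"])
f=grab_frame("scene")[:,:,::-1]; cv2.imwrite("pics/s1.png",cv2.resize(f[195:315,290:450],None,fx=5,fy=5,interpolation=cv2.INTER_CUBIC))
E
```

```text
[ 0.38046541 -0.05644156  0.06454591] [-0.00177995  0.99969797 -0.02389841 -0.00544714]
```

View pics/s1.png

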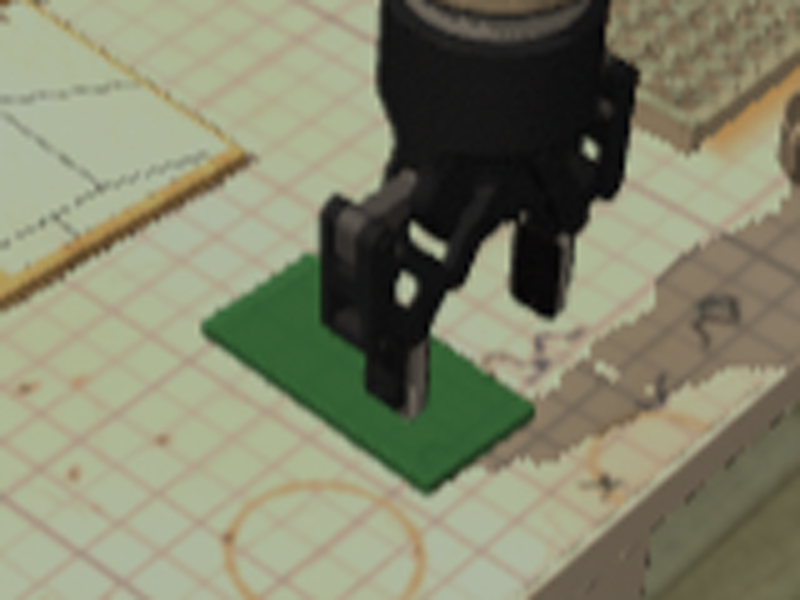

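The left finger's tip is at crop (368–430, 398–418), above the pane's left edge.

{"api": "move_arm", "payload": {
  "targets": [
    [[80, 0, 0, 0, 0], [80, 0, 0, 0, 0], [80, 0, 0, 0, 0]]
  ]
}}

```text
time: 2.48
tool_pos: [0.3864, -0.0589, 0.0725]
tool_rot: [0.001, 1.0, -0.025, 0.002]
contact_force: [0.4, -1.0, -0.6]
gripper_width: 0.797
grasp_force: 0.0
```

```bash
python3 - <<'E'
from h import *
s=state();print(s["tool_pos"],s["tool_rot"])
for z in(.038,.043,.048):print(z,[plane("scene",uncrop(p,5,(290,195)),z).round(4) for p in((368,398),(412,418),(430,405),(545,318))])
E
```

```text
[ 0.38644879 -0.05887318  0.07251029] [ 6.32471246e-04  9.99679782e-01 -2.52203444e-02  1.96646149e-03]
0.038 [array([ 0.3976, -0.0247,  0.038 ]), array([ 0.3794, -0.0277,  0.038 ]), array([ 0.379 , -0.0373,  0.038 ]), array([ 0.3775, -0.1021,  0.038 ])]
0.043 [array([ 0.3944, -0.0207,  0.043 ]), array([ 0.3763, -0.0237,  0.043 ]), array([ 0.3759, -0.0332,  0.043 ]), array([ 0.3745, -0.0976,  0.043 ])]
0.048 [array([ 0.3912, -0.0166,  0.048 ]), array([ 0.3732, -0.0197,  0.048 ]), array([ 0.3728, -0.0291,  0.048 ]), array([ 0.3714, -0.0931,  0.048 ])]
```

{"api": "move_arm", "payload": {
  "targets": [
    [[80, 0, 0, 0.035, 0], [80, 0, 0, 0.025, 0], [80, 0, 0, 0, 0], [80, 0, 0, 0, 0], [80, 0, 0, 0, 0]]
  ]
}}

```text
time: 2.9
tool_pos: [0.386, -0.0586, 0.0358]
tool_rot: [0.0, 1.0, -0.025, 0.001]
contact_force: [0.4, -0.3, -0.7]
gripper_width: 0.803
grasp_force: 0.0
```

{"api": "move_arm", "payload": {
  "targets": [
    [[80, 0, 0, 0.004, 0], [80, 0, 0, 0.004, 0], [80, 0, 0, 0, 0], [80, 0, 0, 0, 0]]
  ]
}}

```text
time: 3.23
tool_pos: [0.385, -0.0583, 0.0297]
tool_rot: [0.0, 1.0, -0.025, 0.0]
contact_force: [0.1, -0.9, -0.1]
gripper_width: 0.799
grasp_force: 0.0
```

{"api": "move_arm", "payload": {
  "targets": [
    [[80, 0, 0, 0.003, 0], [80, 0, 0, 0, 0], [80, 0, 0, 0, 0]]
  ]
}}

```text
time: 3.48
tool_pos: [0.3848, -0.0582, 0.0276]
tool_rot: [-0.0, 1.0, -0.025, -0.0]
contact_force: [-0.5, 0.2, -0.3]
gripper_width: 0.803
grasp_force: 0.0
```

{"api": "move_arm", "payload": {
  "targets": [
    [[80, 0, 0, 0.003, 0], [80, 0, 0, 0, 0], [80, 0, 0, 0, 0]]
  ]
}}

```text
time: 3.73
tool_pos: [0.3847, -0.0582, 0.0257]
tool_rot: [-0.0, 1.0, -0.025, -0.0]
contact_force: [0.4, -0.1, -0.1]
gripper_width: 0.797
grasp_force: 0.0
```

{"api": "move_arm", "payload": {
  "targets": [
    [[80, 0, 0, 0.003, 0], [80, 0, 0, 0, 0], [80, 0, 0, 0, 0]]
  ]
}}

```text
time: 3.98
tool_pos: [0.3848, -0.0582, 0.024]
tool_rot: [-0.0, 1.0, -0.025, -0.0]
contact_force: [0.4, 0.4, -0.3]
gripper_width: 0.8
grasp_force: 0.0
```

```bash
python3 - <<'E'
from h import *
import cv2
f=grab_frame("scene")[:,:,::-1]; cv2.imwrite("pics/s2.png",cv2.resize(f[220:310,310:430],None,fx=6.5,fy=6.5,interpolation=cv2.INTER_CUBIC))
E
```

```text
(no output)
```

View pics/s2.png

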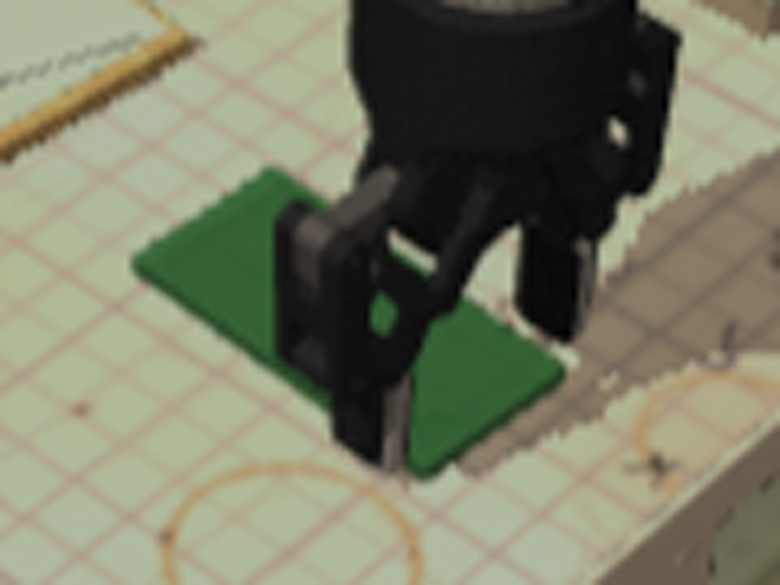

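The fingers straddle the pane; left fingertip's near corner is at crop (382,472), pane's near-left corner at (425,475).

```bash
python3 - <<'E'
from h import *
for z in(0,.004,.008,.012):print(z,[plane("scene",uncrop(p,6.5,(310,220)),z).round(4) for p in((335,440),(382,472),(405,462),(515,310),(572,345))])
E
```

```text
0 [array([ 0.402 , -0.0262,  0.    ]), array([ 0.3841, -0.0258,  0.    ]), array([ 0.3819, -0.0333,  0.    ]), array([ 0.3985, -0.1034, -0.    ]), array([ 0.3771, -0.1032,  0.    ])]
0.004 [array([ 0.3995, -0.0232,  0.004 ]), array([ 0.3817, -0.0227,  0.004 ]), array([ 0.3795, -0.0302,  0.004 ]), array([ 0.3961, -0.0999,  0.004 ]), array([ 0.3748, -0.0998,  0.004 ])]
0.008 [array([ 0.3971, -0.0201,  0.008 ]), array([ 0.3793, -0.0197,  0.008 ]), array([ 0.3772, -0.0271,  0.008 ]), array([ 0.3936, -0.0965,  0.008 ]), array([ 0.3724, -0.0964,  0.008 ])]
0.012 [array([ 0.3946, -0.017 ,  0.012 ]), array([ 0.377 , -0.0166,  0.012 ]), array([ 0.3748, -0.024 ,  0.012 ]), array([ 0.3912, -0.093 ,  0.012 ]), array([ 0.3701, -0.0929,  0.012 ])]
```

{"api": "move_arm", "payload": {
  "targets": [
    [[80, 0, 0, 0.008, 0], [80, 0, 0, 0, 0], [80, 0, 0, 0, 0]]
  ]
}}

```text
time: 4.28
tool_pos: [0.3845, -0.0581, 0.0189]
tool_rot: [-0.0, 1.0, -0.025, -0.0]
contact_force: [-0.3, 0.9, 0.5]
gripper_width: 0.796
grasp_force: 0.0
```

{"api": "move_arm", "payload": {
  "targets": [
    [[80, 0, 0, 0.003, 0], [80, 0, 0, 0, 0], [80, 0, 0, 0, 0]]
  ]
}}

```text
time: 4.53
tool_pos: [0.3851, -0.0583, 0.0178]
tool_rot: [0.0, 1.0, -0.025, 0.0]
contact_force: [-0.7, -0.0, 3.7]
gripper_width: 0.801
grasp_force: 1.4
```

{"api": "move_arm", "payload": {
  "targets": [
    [[80, 0, 0, 0.002, 0], [80, 0, 0, 0, 0], [80, 0, 0, 0, 0]]
  ]
}}

```text
time: 4.78
tool_pos: [0.3852, -0.0583, 0.0177]
tool_rot: [-0.0, 1.0, -0.025, -0.001]
contact_force: [-6.2, 2.4, 14.9]
gripper_width: 0.8
grasp_force: 7.2
```

{"api": "move_arm", "payload": {
  "targets": [
    [[80, 0, 0, -0.0078, 0], [80, 0, 0, 0, 0], [60, 0, 0, 0, 0], [60, 0, 0, 0, 0], [60, 0, 0, 0, 0]]
  ]
}}

```text
time: 5.2
tool_pos: [0.3856, -0.0585, 0.0217]
tool_rot: [0.0, 1.0, -0.025, 0.001]
contact_force: [-2.4, 0.1, 5.3]
gripper_width: 0.679
grasp_force: 64.6
```

{"api": "move_arm", "payload": {
  "targets": [
    [[60, 0, 0, 0, 0], [60, 0, 0, 0, 0], [60, 0, 0, 0, 0]]
  ]
}}

```text
time: 5.45
tool_pos: [0.3856, -0.0584, 0.0217]
tool_rot: [0.0, 1.0, -0.025, 0.001]
contact_force: [-2.1, 1.0, 6.3]
gripper_width: 0.68
grasp_force: 64.6
```

{"api": "move_arm", "payload": {
  "targets": [
    [[50, 0, 0, -0.015, 0], [50, 0, 0, -0.025, 0], [50, 0, 0, -0.025, 0], [50, 0, 0, -0.015, 0.24], [50, 0, 0, 0, 0]]
  ]
}}

```text
time: 5.87
tool_pos: [0.3861, -0.0586, 0.071]
tool_rot: [0.001, 0.999, -0.038, 0.002]
contact_force: [-0.1, -0.1, -1.9]
gripper_width: 0.68
grasp_force: 64.3
```

{"api": "move_arm", "payload": {
  "targets": [
    [[50, 0, 0, 0, 0], [50, 0, 0, 0, 0], [50, 0, 0, 0, 0]]
  ]
}}

```text
time: 6.12
tool_pos: [0.384, -0.0579, 0.0679]
tool_rot: [-0.0, 0.999, -0.038, -0.001]
contact_force: [0.0, -0.3, -1.4]
gripper_width: 0.678
grasp_force: 64.3
```

{"api": "move_arm", "payload": {
  "targets": [
    [[50, 0.05, -0.006, 0, 0], [50, 0.05, -0.006, 0, 0], [50, 0.05, -0.006, 0, 0], [50, 0.05, -0.006, 0, 0], [50, 0.05, -0.006, 0, 0]]
  ]
}}

```text
time: 6.53
tool_pos: [0.5365, -0.0513, 0.0675]
tool_rot: [-0.0, 0.999, -0.038, -0.001]
contact_force: [-0.4, -0.7, -1.6]
gripper_width: 0.68
grasp_force: 64.4
```

{"api": "move_arm", "payload": {
  "targets": [
    [[50, 0.04, -0.006, 0, 0], [50, 0.01, 0, 0, 0], [50, 0, 0, 0, 0], [50, 0, 0, 0, 0], [50, 0, 0, 0, 0]]
  ]
}}

```text
time: 6.95
tool_pos: [0.5643, -0.0501, 0.0679]
tool_rot: [-0.0, 0.999, -0.038, -0.001]
contact_force: [0.2, 0.1, -0.8]
gripper_width: 0.676
grasp_force: 64.5
```

```bash
python3 - <<'E'
from h import *
import cv2
f=grab_frame("scene")[:,:,::-1]; s=state(); print(s["tool_pos"],s["tool_rot"]); cv2.imwrite("pics/s3f.png",f); g=grab_frame("top")[:,:,::-1]; cv2.imwrite("pics/t3f.png",g)
a=cv2.resize(f[160:280,220:380],None,fx=3.75,fy=3.75,interpolation=cv2.INTER_CUBIC)
b=cv2.resize(g[125:245,285:380][:,:50],None,fx=3.75,fy=3.75)
cv2.imwrite("pics/s3.png",cv2.resize(f[165:265,225:355],None,fx=6,fy=6,interpolation=cv2.INTER_CUBIC))
E
```

```text
[ 0.56440029 -0.05019922  0.06818733] [-1.43210198e-04  9.99277561e-01 -3.79918068e-02 -9.78721052e-04]
```

View pics/s3.png

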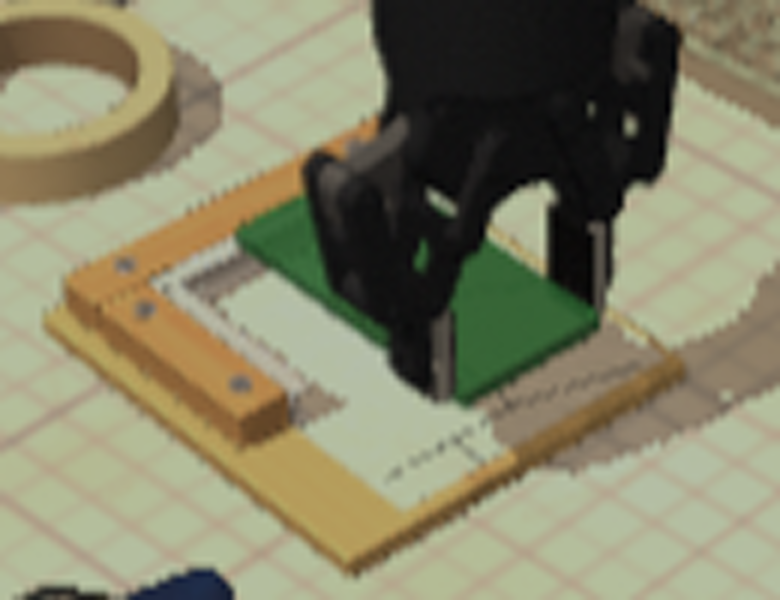

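The held pane looks level and parallel to the board. I read its far-left corner at crop (240,235), near-left at (463,398) and near-right at (600,315).

```bash
python3 - <<'E'
from h import *
t=np.array([.5644,-.0502,.0682]);a=-.076;x=np.array([np.cos(a),np.sin(a),0]);y=np.array([-x[1],x[0],0])
for n,i,j,p in(("FL",1,1,(240,235)),("NL",-1,1,(463,398)),("NR",-1,-1,(600,315))):
    X=t+x*(.043+.06*i)+y*.03*j; X[2]=.0545; m=plane("scene",uncrop(p,6,(225,165)),.0545); print(n,X.round(4),m.round(4),((m-X)@x).round(4),((m-X)@y).round(4))
E
```

```text
FL [ 0.6694 -0.0281  0.0545] [ 0.6652 -0.0291  0.0545] -0.004 -0.0013
NL [ 0.5497 -0.019   0.0545] [ 0.5502 -0.0205  0.0545] 0.0006 -0.0015
NR [ 0.5452 -0.0788  0.0545] [ 0.5472 -0.0812  0.0545] 0.0022 -0.0022
```

{"api": "move_arm", "payload": {
  "targets": [
    [[50, 0, 0, 0.03, 0], [50, 0, 0, 0.02, 0], [50, 0, 0, 0.0067, 0], [50, 0, 0, 0, 0], [50, 0, 0, 0, 0]]
  ]
}}

```text
time: 7.47
tool_pos: [0.5655, -0.0502, 0.0346]
tool_rot: [-0.0, 0.999, -0.038, -0.0]
contact_force: [0.5, -0.6, -1.5]
gripper_width: 0.676
grasp_force: 64.4
```

{"api": "move_arm", "payload": {
  "targets": [
    [[50, 0, 0, 0, 0], [50, 0, 0, 0, 0]]
  ]
}}

```text
time: 7.63
tool_pos: [0.5666, -0.0505, 0.0358]
tool_rot: [0.0, 0.999, -0.038, 0.001]
contact_force: [0.4, -0.8, -1.1]
gripper_width: 0.676
grasp_force: 64.4
```

{"api": "move_arm", "payload": {
  "targets": [
    [[50, 0, -0.005, 0.002, 0], [50, 0, -0.005, 0, 0], [50, 0, -0.004, 0, 0], [50, 0, 0, 0, 0], [50, 0, 0, 0, 0]]
  ]
}}

```text
time: 8.05
tool_pos: [0.5667, -0.0417, 0.0338]
tool_rot: [0.0, 0.999, -0.038, 0.0]
contact_force: [-0.2, -0.0, -0.8]
gripper_width: 0.679
grasp_force: 64.5
```

{"api": "move_arm", "payload": {
  "targets": [
    [[50, 0, -0.002, 0, 0], [50, 0, -0.002, 0, 0], [50, 0, 0, 0, 0], [50, 0, 0, 0, 0]]
  ]
}}

```text
time: 8.38
tool_pos: [0.5668, -0.0395, 0.0338]
tool_rot: [0.0, 0.999, -0.038, -0.0]
contact_force: [-0.1, -1.1, -0.6]
gripper_width: 0.676
grasp_force: 64.5
```

{"api": "move_arm", "payload": {
  "targets": [
    [[50, 0, -0.002, 0, 0], [50, 0, -0.002, 0, 0], [50, 0, 0, 0, 0], [50, 0, 0, 0, 0]]
  ]
}}

```text
time: 8.72
tool_pos: [0.567, -0.0371, 0.0338]
tool_rot: [-0.0, 0.999, -0.038, -0.0]
contact_force: [-0.1, 0.6, -1.2]
gripper_width: 0.675
grasp_force: 64.5
```

{"api": "move_arm", "payload": {
  "targets": [
    [[50, 0, -0.002, 0, 0], [50, 0, 0, 0, 0], [50, 0, 0, 0, 0]]
  ]
}}

```text
time: 8.97
tool_pos: [0.5671, -0.0359, 0.0338]
tool_rot: [-0.0, 0.999, -0.038, -0.0]
contact_force: [0.1, 0.2, -1.2]
gripper_width: 0.681
grasp_force: 64.5
```

{"api": "move_arm", "payload": {
  "targets": [
    [[50, 0, -0.002, 0, 0], [50, 0, 0, 0, 0], [50, 0, 0, 0, 0]]
  ]
}}

```text
time: 9.22
tool_pos: [0.5672, -0.0347, 0.0338]
tool_rot: [-0.0, 0.999, -0.038, -0.0]
contact_force: [-0.1, 0.5, -2.1]
gripper_width: 0.678
grasp_force: 64.5
```

{"api": "move_arm", "payload": {
  "targets": [
    [[50, 0, -0.002, 0, 0], [50, 0, 0, 0, 0], [50, 0, 0, 0, 0]]
  ]
}}

```text
time: 9.47
tool_pos: [0.5673, -0.0335, 0.0338]
tool_rot: [-0.0, 0.999, -0.038, -0.0]
contact_force: [0.0, 0.0, -0.2]
gripper_width: 0.676
grasp_force: 64.5
```

{"api": "move_arm", "payload": {
  "targets": [
    [[50, 0, -0.002, 0, 0], [50, 0, 0, 0, 0], [50, 0, 0, 0, 0]]
  ]
}}

```text
time: 9.72
tool_pos: [0.5673, -0.0328, 0.0338]
tool_rot: [0.0, 0.999, -0.038, -0.0]
contact_force: [0.8, -3.0, -2.3]
gripper_width: 0.674
grasp_force: 64.5
```

{"api": "move_arm", "payload": {
  "targets": [
    [[50, 0, -0.002, 0, 0], [50, 0, 0, 0, 0], [50, 0, 0, 0, 0]]
  ]
}}

```text
time: 9.97
tool_pos: [0.5673, -0.0324, 0.0338]
tool_rot: [0.001, 0.999, -0.038, -0.0]
contact_force: [-1.6, -7.0, -1.9]
gripper_width: 0.678
grasp_force: 64.5
```

{"api": "move_arm", "payload": {
  "targets": [
    [[50, 0.005, 0.001, 0, 0], [50, 0.01, 0, 0, 0], [50, 0.01, 0, 0, 0], [50, 0, 0, 0, 0], [50, 0, 0, 0, 0]]
  ]
}}

```text
time: 10.38
tool_pos: [0.5826, -0.0337, 0.0337]
tool_rot: [0.001, 0.999, -0.038, 0.0]
contact_force: [0.5, -5.9, -1.4]
gripper_width: 0.678
grasp_force: 64.4
```

{"api": "move_arm", "payload": {
  "targets": [
    [[50, 0.003, 0, 0, 0], [50, 0.003, 0, 0, 0], [50, 0, 0, 0, 0], [50, 0, 0, 0, 0]]
  ]
}}

```text
time: 10.72
tool_pos: [0.5851, -0.0339, 0.0333]
tool_rot: [0.001, 0.999, -0.038, -0.001]
contact_force: [-2.1, -5.0, -2.1]
gripper_width: 0.676
grasp_force: 64.5
```

{"api": "move_arm", "payload": {
  "targets": [
    [[50, 0.003, 0, 0, 0], [50, 0, 0, 0, 0], [50, 0, 0, 0, 0]]
  ]
}}

```text
time: 10.97
tool_pos: [0.5867, -0.034, 0.0333]
tool_rot: [0.001, 0.999, -0.038, -0.001]
contact_force: [-3.1, -5.6, -1.3]
gripper_width: 0.681
grasp_force: 64.5
```

{"api": "move_arm", "payload": {
  "targets": [
    [[50, 0.003, 0, -0.001, 0], [50, 0, 0, 0, 0], [50, 0, 0, 0, 0]]
  ]
}}

```text
time: 11.22
tool_pos: [0.5884, -0.0342, 0.0338]
tool_rot: [0.001, 0.999, -0.038, -0.001]
contact_force: [-2.8, -5.7, -1.1]
gripper_width: 0.678
grasp_force: 64.5
```

{"api": "move_arm", "payload": {
  "targets": [
    [[50, 0.002, 0, 0, 0], [50, 0, 0, 0, 0], [50, 0, 0, 0, 0]]
  ]
}}

```text
time: 11.47
tool_pos: [0.5895, -0.0342, 0.0338]
tool_rot: [0.001, 0.999, -0.038, -0.001]
contact_force: [-3.8, -5.9, -1.1]
gripper_width: 0.676
grasp_force: 64.5
```

{"api": "move_arm", "payload": {
  "targets": [
    [[50, 0.002, 0, 0, 0], [50, 0, 0, 0, 0], [50, 0, 0, 0, 0]]
  ]
}}

```text
time: 11.72
tool_pos: [0.5906, -0.0343, 0.0337]
tool_rot: [0.001, 0.999, -0.038, -0.002]
contact_force: [-3.7, -5.0, -0.6]
gripper_width: 0.676
grasp_force: 64.5
```

{"api": "move_arm", "payload": {
  "targets": [
    [[50, 0.002, 0, 0, 0], [50, 0, 0, 0, 0], [50, 0, 0, 0, 0]]
  ]
}}

```text
time: 11.97
tool_pos: [0.5907, -0.0343, 0.0332]
tool_rot: [0.0, 0.999, -0.038, -0.003]
contact_force: [-6.0, -5.6, -0.8]
gripper_width: 0.677
grasp_force: 64.6
```

{"api": "move_arm", "payload": {
  "targets": [
    [[50, 0.002, 0, 0, 0], [50, 0, 0, 0, 0], [50, 0, 0, 0, 0]]
  ]
}}

```text
time: 12.22
tool_pos: [0.5908, -0.0343, 0.0327]
tool_rot: [0.0, 0.999, -0.038, -0.004]
contact_force: [-9.1, -5.7, 0.9]
gripper_width: 0.677
grasp_force: 64.7
```

{"api": "move_arm", "payload": {
  "targets": [
    [[50, 0.001, -0.001, -0.0005, 0], [50, 0, 0, 0, 0], [50, 0, 0, 0, 0], [50, 0, 0, 0, 0]]
  ]
}}

```text
time: 12.55
tool_pos: [0.5909, -0.0341, 0.0327]
tool_rot: [0.001, 0.999, -0.039, -0.005]
contact_force: [-10.4, -7.1, -0.3]
gripper_width: 0.676
grasp_force: 64.7
```

```bash
python3 - <<'E'
from h import *
import cv2
f=grab_frame("scene")[:,:,::-1]; g=grab_frame("top")[:,:,::-1]
for i in range(3):
    s=state(); print(s["tool_pos"].round(4),s["tool_rot"].round(4),s["contact_force"].round(1),s["ft_torque"].round(2)); grab_frame("top")
a=cv2.resize(f[165:255,230:330],None,fx=4,fy=4,interpolation=cv2.INTER_CUBIC);b=cv2.resize(g[135:225,290:390],None,fx=4,fy=4,interpolation=cv2.INTER_CUBIC)
cv2.imwrite("pics/f4.png",cv2.hconcat([a,b]))
E
```

```text
[ 0.5908 -0.0341  0.0327] [ 8.000e-04  9.992e-01 -3.850e-02 -5.100e-03] [-10.6  -6.7   1.6] [-1.2   1.59 -0.69]
[ 0.5908 -0.0341  0.0327] [ 8.000e-04  9.992e-01 -3.850e-02 -5.100e-03] [-9.4 -7.7  1. ] [-1.17  1.63 -0.71]
[ 0.5908 -0.0342  0.0327] [ 8.000e-04  9.992e-01 -3.850e-02 -5.100e-03] [-10.1  -6.9   0.7] [-1.16  1.6  -0.74]
```

View pics/f4.png

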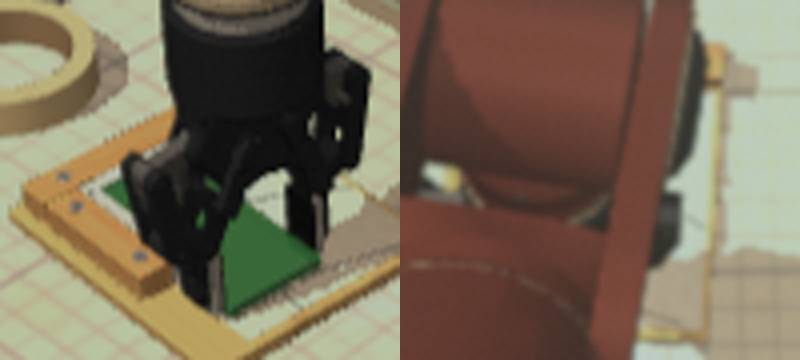

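The pane's edges appear under the upper flanges of both channels. I'll check the trailing corners, crop (228,313) and (319,261), against the board frame.

```bash
python3 - <<'E'
from h import *
a=np.radians(-4.36);x=np.array([np.cos(a),np.sin(a)]);y=np.array([-x[1],x[0]]);
nl=np.array(plane("scene",uncrop((250,360),4.5,(228,178)),.009)[:2]);nr=np.array(plane("scene",uncrop((503,214),4.5,(228,178)),.009)[:2]);c=(nl+nr)/2+.085*x
for p in((228,313),(319,261)):
    m=plane("scene",uncrop(p,4,(230,165)),.0205)[:2]-c; print(np.array([m@x,m@y]).round(4))
print("expect -.063,.045 / -.063,-.015")
E
```

```text
[-0.0656  0.0494]
[-0.066  -0.0097]
expect -.063,.045 / -.063,-.015
```

{"api": "move_arm", "payload": {
  "targets": [
    [[50, 0.0005, -0.0015, 0, 0], [50, 0, 0, 0, 0], [50, 0, 0, 0, 0], [50, 0, 0, 0, 0], [50, 0, 0, 0, 0]]
  ]
}}

```text
time: 13.22
tool_pos: [0.5909, -0.034, 0.0327]
tool_rot: [0.001, 0.999, -0.039, -0.006]
contact_force: [-11.6, -10.6, 1.4]
gripper_width: 0.677
grasp_force: 64.8
```

{"api": "move_arm", "payload": {
  "targets": [
    [[50, 0, 0, 0, 0], [50, 0, 0, 0, 0], [50, 0, 0, 0, 0], [50, 0, 0, 0, 0], [50, 0, 0, 0, 0]]
  ]
}}

```text
time: 13.63
tool_pos: [0.5909, -0.034, 0.0327]
tool_rot: [0.001, 0.999, -0.039, -0.006]
contact_force: [-12.3, -10.1, 2.3]
gripper_width: 0.68
grasp_force: 64.8
```

Steady at about 12 N and 10 N against the two webs, so I'm handing in.

```bash
python3 -c "
from plant import *
print(job.job_done())"
```

```text
the job is handed in; nothing more can be done
None
```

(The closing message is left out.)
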